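# Nest the parts cups and find the full tin

## Robot

A 7-joint arm with a two-finger parallel gripper is mounted at the origin on a cart in front of the work surface, level with it; the furniture and walls round the work are solid. World frame = base frame: x ahead of the robot, y to its left, z up, the work surface at z = 0. Lengths are in m, angles in rad, forces in N, time in s.
With the tool pointing down it reaches from about 0.4 to 0.85 m from the base axis. Payload 4.5 kg.
Tool frame: the origin (TCP) lies at the very end of the fingers, on their centre line; the grasp point (between the pads) lies 19 mm behind it; z points along the fingers, x is the direction in which the jaws open and shut, and the axes are right-handed (so a half turn about z gives the same grasp; the last joint's range is limited). The gripper opens to 88 mm and grips with 3 to 60 N. Pads are 18 mm wide; open, the fingers measure 123 mm over their backs; the gripper's body (75 mm by 187 mm) begins 45 mm behind the grasp point.
Start: joints at [1.31, 0.689, -0.195, 1.565, 0.157, 0.902, -0.215], TCP at [0.182, -0.598, 0.239] pointing down, gripper open.
Joint ranges: [-3.01, 3.01], [-0.46, 2.08], [-1.47, 1.51], [0.13, 2.56], [-1, 4.14], [0.04, 2.09], [-2.66, 2.66]. Speed limits (rad/s): [2.57, 2.57, 3.14, 3.14, 3.14, 3.14, 3.14].

## Interface

Orientations are given as a 3x3 rotation matrix whose columns are the frame's x, y, z axes.
In Python, from workcell import manip, viewer gives the robot as it stands.
- The arm moves only by the tool arm_command, never from a script. Its argument "increments" is one flat list of numbers, 7 for each row, row after row: the shift along the tool's x, y, z in cm, then the turn, a rotation vector about the tool's x, y, z in rad, then the opening in per cent of the stroke, from 0 (shut) to 100 (fully open). In form: [x, y, z, rx, ry, rz, claw, x, y, z, rx, ry, rz, claw, ...]. A call has exactly 5 rows; each row shifts and turns the commanded pose from where the row before left it, along the tool's axes as they then stand; what a row does not reach is not made up. A row lasts 1/8 s, in which the tool goes at most 62.5 mm and 10.7 degrees, less where a joint would pass 70% of its speed; a pose out of reach is approached as far as the arm can. A call is refused whole if a number of a shift passes 6.25 or a number of a turn 0.188, either way. A call with a gripper value outside its range is refused whole. The fingers move at their own pace and stop on an object; "force" is the grip in N (left out, the last holds). Time passes only in rows, so rows that do not move let the fingers close, or fill a call up. It gives the time, the measured TCP pose, the force and the opening at its end, in the units of the state.
- manip.read_state(): the state, without advancing time (a new reading comes with each control period).
- viewer.read_camera(name): name is "scene" or "top" or "wrist"; returns the picture (420x560x3 uint8, blue, green, red); there is no depth.
- viewer.get_calibration(name): a dict with "fov_y" (degrees; the focal length in pixels is half the picture's height over the tangent of half this angle, whatever the lens; pixels are square), "cx", "cy" (the principal point, pixels), "k1" (the pictures are not rectified: a ray, as slopes to the right and down, at radius r is drawn at 1 + k1 r^2 times it, then the intrinsics apply), "world_from_camera" (4x4, takes a point from camera to world coordinates). Camera axes: x right, y down, z forward; pixel columns grow to the right and rows downward; lengths in m; the calibration is good to about 2 mm. A picture is of the moment at which its call begins: read the wrist's pose just before it. get_calibration takes no time and is no camera call; for the wrist camera it gives the pose at the moment of the call.
- manip.job_done(): hands the job in, once; it reports no verdict.
The state is a dict: "time_s": time; "joint_pos": joint angles; "qvel": joint speeds; "tau": joint torques, N m; "eef_pos": TCP position; "tcp_rot": TCP orientation; "contact_force": force on the tool from outside, world axes, zero at the start; "wrist_torque": the same for the moment, N m; "width": finger opening in m.
Only numpy, scipy, OpenCV 4.12 (cv2) and the standard library are available. Lean on these libraries where they do the work, as an engineer would, in place of code of your own. Each camera call takes 0.05 s, during which the arm holds its last target. There are 200 camera calls.

## Task

We are about to refill the parts cup at the welding table. Put one of the two empty cups into the other so that they stand nested on the table, then heft the three closed tins in the tray one after the other, the left one first, then the middle, then the right (as the robot sees them), lifting each clear above its bay and setting it back down upright in a bay unless it is the one to keep. Finish with the heaviest tin held up in the gripper, upright, about 10 cm above the nested cups and straight over them, and do not let go; the other two tins stay in the tray, and the nut, bolt and nozzle are left alone.

Things in the scene. Friction and masses are not known exactly. Their poses are not given: they have to be found in the camera images.
- tin_a: closed round steel tin with a slip lid, one of three that look exactly alike and differ only in the weight of their contents (each between 0.15 and 0.9 kg; the heaviest is at least 0.25 kg heavier than either other); 60 mm across, 80 mm high, stands in one bay of the tray, any of the three. Origin: centre of its underside, z up along its axis
- tin_b: closed round steel tin with a slip lid, one of three that look exactly alike and differ only in the weight of their contents (each between 0.15 and 0.9 kg; the heaviest is at least 0.25 kg heavier than either other); 60 mm across, 80 mm high, stands in one bay of the tray, any of the three. Origin: centre of its underside, z up along its axis
- tin_c: closed round steel tin with a slip lid, one of three that look exactly alike and differ only in the weight of their contents (each between 0.15 and 0.9 kg; the heaviest is at least 0.25 kg heavier than either other); 60 mm across, 80 mm high, stands in one bay of the tray, any of the three. Origin: centre of its underside, z up along its axis
- cup_1: open round aluminium cup, 65 mm high, 0.12 kg, loose on the table; one of two alike. The upper 25 mm is a straight band 62 mm across outside and 56 mm inside (wall 3 mm), below it a level shoulder 39 to 40 mm above the bottom steps in to a body 52 mm across, tapering to 33 mm at the bottom. Set into its twin it sinks until its shoulder rests on the twin's rim, its origin then 25 mm above the twin's, the pair 90 mm high. Origin: centre of its underside, z up along its axis
- cup_2: open round aluminium cup, 65 mm high, 0.12 kg, loose on the table; one of two alike. The upper 25 mm is a straight band 62 mm across outside and 56 mm inside (wall 3 mm), below it a level shoulder 39 to 40 mm above the bottom steps in to a body 52 mm across, tapering to 33 mm at the bottom. Set into its twin it sinks until its shoulder rests on the twin's rim, its origin then 25 mm above the twin's, the pair 90 mm high. Origin: centre of its underside, z up along its axis
- tray: flat dark sheet-steel tray fixed to the table, 110 x 342 mm, floor 3 mm thick, with a lip and two dividers 8 mm high that part it into three bays in a row. Origin: centre of its underside; x across it (away from the robot), y along the row to the robot's left, z up
- bay_left (a point): left bay of the tray: middle of its floor, 3 mm above the table; a bay measures 104 mm across the tray and about 110 mm along it
- bay_middle (a point): middle bay of the tray: middle of its floor, 3 mm above the table; a bay measures 104 mm across the tray and about 110 mm along it
- bay_right (a point): right bay of the tray: middle of its floor, 3 mm above the table; a bay measures 104 mm across the tray and about 110 mm along it
- nut_m20: bystander: plain steel hexagon nut, 34 x 30 x 16 mm, lying flat. Origin: centre of its underside
- bolt_m16: bystander: plain steel hexagon bolt, 24 x 81 x 28 mm, lying along its y axis. Origin: middle of its underside
- gas_nozzle: bystander: small brass-coloured tapered tube, 21 x 68 x 21 mm, lying along its y axis. Origin: middle of its underside

How it is judged:
On the way, in this order (a step that is already met when the one before it is completed fails the run):
1. one cup is nested in the other, fully down on its rim, standing on the table and let go (((z of cup_1 in the frame of cup_2 between 0.021 and 0.029 m and horizontal distance between cup_1 and cup_2 below 0.0055 m and angle between each of cup_1, cup_2's own z axis and vertical below 0.12 rad and height (world z) of cup_2 below 0.008 m) or (z of cup_2 in the frame of cup_1 between 0.021 and 0.029 m and horizontal distance between cup_2 and cup_1 below 0.0055 m and angle between each of cup_2, cup_1's own z axis and vertical below 0.12 rad and height (world z) of cup_1 below 0.008 m)) and contact force between the fingers and cup_1 below 0.1 N and contact force between the fingers and cup_2 below 0.1 N), for 0.2 s.
2. the tin of the left bay is held up in the gripper above its bay, at least 35 mm above the table (((horizontal distance between tin_a and bay_left below 0.06 m and height (world z) of tin_a above 0.035 m and angle between tin_a's own z axis and vertical below 0.35 rad and contact force between the fingers and tin_a above 1 N and contact force between tray and tin_a below 0.1 N) or (horizontal distance between tin_b and bay_left below 0.06 m and height (world z) of tin_b above 0.035 m and angle between tin_b's own z axis and vertical below 0.35 rad and contact force between the fingers and tin_b above 1 N and contact force between tray and tin_b below 0.1 N) or (horizontal distance between tin_c and bay_left below 0.06 m and height (world z) of tin_c above 0.035 m and angle between tin_c's own z axis and vertical below 0.35 rad and contact force between the fingers and tin_c above 1 N and contact force between tray and tin_c below 0.1 N))), for 0.2 s.
3. the tin of the middle bay is held up in the gripper above its bay, at least 35 mm above the table (((horizontal distance between tin_a and bay_middle below 0.06 m and height (world z) of tin_a above 0.035 m and angle between tin_a's own z axis and vertical below 0.35 rad and contact force between the fingers and tin_a above 1 N and contact force between tray and tin_a below 0.1 N) or (horizontal distance between tin_b and bay_middle below 0.06 m and height (world z) of tin_b above 0.035 m and angle between tin_b's own z axis and vertical below 0.35 rad and contact force between the fingers and tin_b above 1 N and contact force between tray and tin_b below 0.1 N) or (horizontal distance between tin_c and bay_middle below 0.06 m and height (world z) of tin_c above 0.035 m and angle between tin_c's own z axis and vertical below 0.35 rad and contact force between the fingers and tin_c above 1 N and contact force between tray and tin_c below 0.1 N))), for 0.2 s.
4. the tin of the right bay is held up in the gripper above its bay, at least 35 mm above the table (((horizontal distance between tin_a and bay_right below 0.06 m and height (world z) of tin_a above 0.035 m and angle between tin_a's own z axis and vertical below 0.35 rad and contact force between the fingers and tin_a above 1 N and contact force between tray and tin_a below 0.1 N) or (horizontal distance between tin_b and bay_right below 0.06 m and height (world z) of tin_b above 0.035 m and angle between tin_b's own z axis and vertical below 0.35 rad and contact force between the fingers and tin_b above 1 N and contact force between tray and tin_b below 0.1 N) or (horizontal distance between tin_c and bay_right below 0.06 m and height (world z) of tin_c above 0.035 m and angle between tin_c's own z axis and vertical below 0.35 rad and contact force between the fingers and tin_c above 1 N and contact force between tray and tin_c below 0.1 N))), for 0.2 s.
At the end, for the whole second after the job is handed in: heaviest tin held still, upright (0.2 rad), underside 0.14 to 0.27 m above the table, axis within 40 mm of the nested cups'; cups nested (4 mm in height, 5.5 mm sideways), untouched; the two lighter tins (under 4.8 N on the tray) upright on the tray floor, within 35 mm of a bay's middle (all of step 1 and (((height (world z) of tin_b below 0.01 m and angle between tin_b's own z axis and vertical below 0.1 rad and linear speed of tin_b below 0.02 m/s and (horizontal distance between tin_b and bay_left below 0.035 m or horizontal distance between tin_b and bay_middle below 0.035 m or horizontal distance between tin_b and bay_right below 0.035 m)) and contact force between tray and tin_b between 1 and 4.8 N and (height (world z) of tin_c below 0.01 m and angle between tin_c's own z axis and vertical below 0.1 rad and linear speed of tin_c below 0.02 m/s and (horizontal distance between tin_c and bay_left below 0.035 m or horizontal distance between tin_c and bay_middle below 0.035 m or horizontal distance between tin_c and bay_right below 0.035 m)) and contact force between tray and tin_c between 1 and 4.8 N and horizontal distance between tin_a and cup_1 below 0.04 m and height (world z) of tin_a between 0.14 and 0.27 m and angle between tin_a's own z axis and vertical below 0.2 rad and linear speed of tin_a below 0.03 m/s and contact force between the fingers and tin_a above 1 N and contact force between tin_a and cup_1 below 0.1 N and contact force between tin_a and cup_2 below 0.1 N) or ((height (world z) of tin_a below 0.01 m and angle between tin_a's own z axis and vertical below 0.1 rad and linear speed of tin_a below 0.02 m/s and (horizontal distance between tin_a and bay_left below 0.035 m or horizontal distance between tin_a and bay_middle below 0.035 m or horizontal distance between tin_a and bay_right below 0.035 m)) and contact force between tray and tin_a between 1 and 4.8 N and (height (world z) of tin_c below 0.01 m and angle between tin_c's own z axis and vertical below 0.1 rad and linear speed of tin_c below 0.02 m/s and (horizontal distance between tin_c and bay_left below 0.035 m or horizontal distance between tin_c and bay_middle below 0.035 m or horizontal distance between tin_c and bay_right below 0.035 m)) and contact force between tray and tin_c between 1 and 4.8 N and horizontal distance between tin_b and cup_1 below 0.04 m and height (world z) of tin_b between 0.14 and 0.27 m and angle between tin_b's own z axis and vertical below 0.2 rad and linear speed of tin_b below 0.03 m/s and contact force between the fingers and tin_b above 1 N and contact force between tin_b and cup_1 below 0.1 N and contact force between tin_b and cup_2 below 0.1 N) or ((height (world z) of tin_a below 0.01 m and angle between tin_a's own z axis and vertical below 0.1 rad and linear speed of tin_a below 0.02 m/s and (horizontal distance between tin_a and bay_left below 0.035 m or horizontal distance between tin_a and bay_middle below 0.035 m or horizontal distance between tin_a and bay_right below 0.035 m)) and contact force between tray and tin_a between 1 and 4.8 N and (height (world z) of tin_b below 0.01 m and angle between tin_b's own z axis and vertical below 0.1 rad and linear speed of tin_b below 0.02 m/s and (horizontal distance between tin_b and bay_left below 0.035 m or horizontal distance between tin_b and bay_middle below 0.035 m or horizontal distance between tin_b and bay_right below 0.035 m)) and contact force between tray and tin_b between 1 and 4.8 N and horizontal distance between tin_c and cup_1 below 0.04 m and height (world z) of tin_c between 0.14 and 0.27 m and angle between tin_c's own z axis and vertical below 0.2 rad and linear speed of tin_c below 0.03 m/s and contact force between the fingers and tin_c above 1 N and contact force between tin_c and cup_1 below 0.1 N and contact force between tin_c and cup_2 below 0.1 N))); the arm keeps its last pose, push and grip.
It fails at once if the nut, bolt or nozzle is moved by more than 30 mm (distance of any of nut_m20, bolt_m16, gas_nozzle from where it was at the start of the episode above 0.03 m).
It fails at once if a tin is tipped over (angle between any of tin_a, tin_b, tin_c's own z axis and vertical above 0.6 rad).
It also fails if it takes over 72 s, if anything falls off the work surface, if the arm or the gripper's body presses on something with over 40 N, if the wrist force passes 120 N, or if a joint passes its speed limit or range.

## Working session

There is one attempt and no reset: what is moved stays moved. The work goes in short steps, Python scripts to look and compute and a tool call to move; the robot and the scene stay as the last step left them, time stands still between calls to the robot, and variables do not carry over. Pictures are saved under pics/ and viewed, about 8 in all and at most 12, crops included, and the job is handed in when it is done.

Besides the shell and the picture viewer there is one more tool, called after ">>>" in YAML: its name, and indented under it one key for each argument. arm_command: Moves the arm, as the interface text tells. Its arguments: {"type":"object","properties":{"increments":{"type":"array","items":{"type":"number"}},"force":{"type":"number"}},"required":["increments"]}

```bash
mkdir -p pics; cat > h.py <<'E'
import numpy as np, cv2
from workcell import manip, viewer
def grab(n,f):
    c=viewer.get_calibration(n); im=viewer.read_camera(n); cv2.imwrite('pics/'+f,im); np.save('pics/'+f+'.npy',im); return im,c
def ray(c,u,v):
    f=210/np.tan(np.radians(c['fov_y'])/2)
    K=np.array([[f,0,c['cx']],[0,f,c['cy']],[0,0,1.]])
    p=cv2.undistortPoints(np.array([[[u,v]]],float),K,np.array([c['k1'],0,0,0,0.]),None,None)[0,0]
    T=np.array(c['world_from_camera']); return T[:3,3],T[:3,:3]@np.array([p[0],p[1],1])
def onz(c,u,v,z):
    o,d=ray(c,u,v); return o+d*(z-o[2])/d[2]
def proj(c,P):
    f=210/np.tan(np.radians(c['fov_y'])/2); T=np.array(c['world_from_camera'])
    q=T[:3,:3].T@(np.array(P)-T[:3,3]); x,y=q[0]/q[2],q[1]/q[2]; s=1+c['k1']*(x*x+y*y)
    return np.array([f*x*s+c['cx'],f*y*s+c['cy']])
E
python3 - <<'E'
from h import *
a,c=grab('top','top0.png'); b,c2=grab('scene','scene0.png')
print(c,c2); s=manip.read_state(); print({k:np.round(v,3) for k,v in s.items()})
E
```

```text
{'fov_y': 50.90119666477403, 'cx': 276.7828991477263, 'cy': 209.59341243805778, 'k1': -0.12389658495459488, 'world_from_camera': array([[-0.01252935, -0.99009499,  0.13983889,  0.41262261],
       [-0.99992088,  0.01224972, -0.00286023,  0.0034187 ],
       [ 0.00111891, -0.13986367, -0.99017014,  0.9636641 ],
       [ 0.        ,  0.        ,  0.        ,  1.        ]])} {'fov_y': 53.77171661950441, 'cx': 274.03361109529465, 'cy': 217.4531126705281, 'k1': -0.0998469843981271, 'world_from_camera': array([[ 0.86198314, -0.35658173,  0.36032559,  0.2326731 ],
       [-0.50692173, -0.60079705,  0.61812075, -0.5226916 ],
       [-0.00392801, -0.71546654, -0.69863596,  0.63283539],
       [ 0.        ,  0.        ,  0.        ,  1.        ]])}
{'time_s': np.float64(0.1), 'joint_pos': array([ 1.31 ,  0.69 , -0.195,  1.566,  0.157,  0.903, -0.215]), 'qvel': array([ 0.001, -0.002,  0.   , -0.003,  0.001, -0.001, -0.   ]), 'tau': array([-3.0000e-03, -5.2850e+01, -1.2720e+00, -1.5384e+01, -5.3000e-02,
        2.0000e-03,  0.0000e+00]), 'eef_pos': array([ 0.181, -0.598,  0.238]), 'tcp_rot': array([[ 0.291, -0.957, -0.001],
       [-0.957, -0.291,  0.001],
       [-0.002,  0.   , -1.   ]]), 'contact_force': array([-0.446,  1.066,  0.534]), 'wrist_torque': array([ 0.042,  0.018, -0.003]), 'width': np.float64(0.088)}
```

View pics/top0.png

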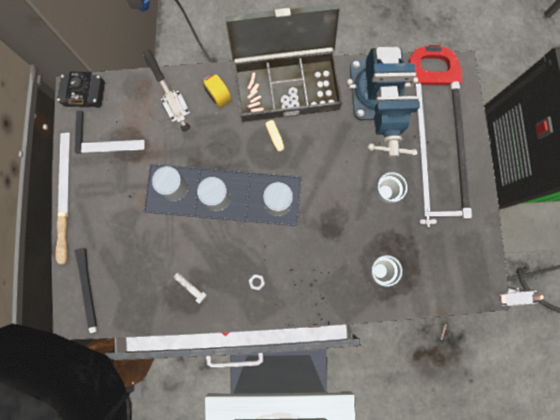

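View pics/scene0.png

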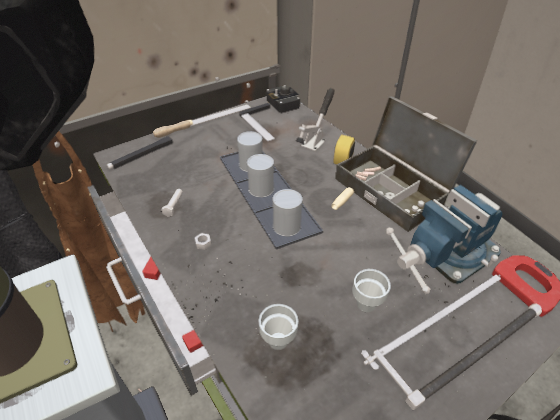

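The top view shows tin lids at about (167,181), (212,192) and (278,197), on a tray spanning about (147–300, 165–225). The cups are at (391,187), close to the vise handle and hacksaw, and at (386,271), which is free. The bolt is at (190,288), the nut at (257,282) and the nozzle at (275,135). The scene view agrees, with both cups standing upright.

```bash
python3 - <<'E'
from h import *
C={n:viewer.get_calibration(n) for n in('top','scene')}
a=np.load('pics/top0.png.npy')
g=cv2.cvtColor(a,cv2.COLOR_BGR2GRAY)
def blobs(thr,z,boxes):
    for nm,(x0,y0,x1,y1) in boxes.items():
        m=np.zeros_like(g); m[y0:y1,x0:x1]=(g[y0:y1,x0:x1]>thr)*255
        cs,_=cv2.findContours(m,cv2.RETR_EXTERNAL,cv2.CHAIN_APPROX_NONE)
        k=max(cs,key=cv2.contourArea); 
        P=np.array([onz(C['top'],*p[0],z)[:2] for p in cv2.convexHull(k)],np.float32)
        (cx,cy),r=cv2.minEnclosingCircle(P); e=cv2.fitEllipse(k)
        q=onz(C['top'],*e[0],z); print(nm,np.round([cx,cy,r],4),'ell',np.round(e[0],1),np.round(e[1],1),np.round(q[:2],4))
blobs(140,.08,{'L':(148,160,188,200),'M':(192,172,232,212),'R':(260,178,298,215)})
blobs(130,.065,{'cupfar':(372,168,412,206),'cupnear':(366,250,408,290)})
for nm,z,p in [('nozzle',.01,(275,135)),('nut',.016,(257,282)),('bolt head',.02,(198,298)),('traycorner',.008,(147,212)),('tc',.008,(155,165)),('tc',.008,(297,225)),('tc',.008,(300,178)),('vise handle end',.1,(413,153)),('saw',.02,(426,180))]:
    print(nm,np.round(onz(C['top'],*p,z),3))
# cup via scene: rim centers
print(onz(C['scene'],279,323,.065),onz(C['scene'],371,287,.065))
b=np.vstack([cv2.resize(a[150:300,350:450],(560,840))[:, :],]) 
cv2.imwrite('pics/z.png',np.hstack([cv2.resize(a[160:230,355:445],None,fx=4,fy=4,interpolation=2),cv2.resize(a[235:305,355:445],None,fx=4,fy=4,interpolation=2)]))
E
```

```text
L [0.6016 0.2283 0.0307] ell [165.8 180.2] [27.6 28.7] [0.6013 0.2286]
M [0.5775 0.1339 0.0305] ell [211.4 191. ] [28.2 29.1] [0.5775 0.1337]
R [ 0.5649 -0.0013  0.0305] ell [277.7 196.3] [28.6 29. ] [ 0.5647 -0.0013]
cupfar [ 0.5843 -0.2402  0.0339] ell [392.1 186.9] [29.5 30.7] [ 0.5845 -0.241 ]
cupnear [ 0.4113 -0.2213  0.0325] ell [386.6 270.5] [30.3 31.1] [ 0.4114 -0.2214]
nozzle [0.716 0.003 0.01 ]
nut [0.391 0.045 0.016]
bolt head [0.359 0.17  0.02 ]
traycorner [0.546 0.287 0.008]
tc [0.652 0.273 0.008]
tc [ 0.513 -0.043  0.008]
tc [ 0.618 -0.052  0.008]
vise handle end [ 0.648 -0.279  0.1  ]
saw [ 0.608 -0.331  0.02 ]
[ 0.41241827 -0.2279739   0.065     ] [ 0.58100374 -0.24822769  0.065     ]
```

View pics/z.png

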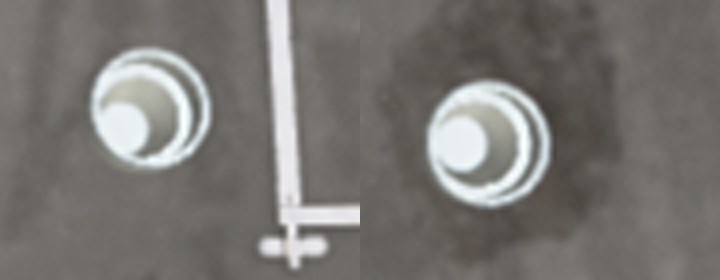

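The crop shows the outer rim circles: the far cup is centred at about (392.7,187) and the near cup at (387,271). The hacksaw blade lies right of the far cup. I'll lift the far cup and nest it into the near one, which stands in free space.

```bash
cat >> h.py <<'E'
def tri(ca,pa,cb,pb):
    o,d=ray(ca,*pa);p,e=ray(cb,*pb); t=np.linalg.lstsq(np.c_[d,-e],p-o,rcond=None)[0]
    A=o+d*t[0];B=p+e*t[1]; return (A+B)/2,np.linalg.norm(A-B)
def to(goal,yaw=None):
    "shift in tool cm from measured pose, and rz"
    s=manip.read_state();R=s['tcp_rot'];d=np.array(goal)-s['eef_pos']
    print('pos',np.round(s['eef_pos'],4),'tool shift cm',np.round(100*R.T@d,2),'tilt',np.round(R[:2,2],4))
    y=np.arctan2(R[1,0],R[0,0]); print('yaw',round(np.degrees(y),2),'F',np.round(s['contact_force'],2),'w',round(float(s['width']),4),'t',s['time_s'])
    if yaw is not None: print('rz',round(-(np.radians(yaw)-y),4))
E
python3 - <<'E'
from h import *
t,s,w=[viewer.get_calibration(n) for n in('top','scene','wrist')]
print('handle',tri(t,(370,149),s,(391,231)),tri(t,(415,153),s,(426,291)))
print('vise body front',tri(t,(390,140),s,(410,262)))
S=manip.read_state();R=S['tcp_rot'];T=np.array(w['world_from_camera'])
print('cam in tool',R.T@(T[:3,3]-S['eef_pos']),'\n',R.T@T[:3,:3],w['fov_y'])
to((.5,-.235,.26),-90)
E
```

```text
handle (array([ 0.65901315, -0.19136813,  0.1072025 ]), np.float64(0.009886194510107622)) (array([ 0.6615009 , -0.29896257,  0.05496322]), np.float64(0.002950430394552892))
vise body front (array([ 0.68416092, -0.24110707,  0.0604496 ]), np.float64(0.007611906962843354))
cam in tool [ 0.00055963 -0.07440385 -0.14671372] 
 [[ 9.99999653e-01 -3.64052043e-04 -7.49634660e-04]
 [ 5.67303431e-04  9.56310990e-01  2.92350762e-01]
 [ 6.10452972e-04 -2.92351086e-01  9.56310865e-01]] 66.76038383641992
pos [ 0.1814 -0.5975  0.238 ] tool shift cm [-25.43 -41.02  -2.16] tilt [-0.0006  0.0015]
yaw -73.11 F [-0.45  1.07  0.53] w 0.0882 t 0.1
rz 0.2949
```

>>> arm_command:
  increments: [-2.66,-3.83,-0.12,0,0,0,100,-2.66,-3.83,-0.12,0,0,0,100,-2.66,-3.83,-0.12,0,0,0,100,-2.66,-3.83,-0.12,0,0,0,100,-2.66,-3.83,-0.12,0,0,0,100]

```text
time_s: 0.72
eef_pos: [0.3269, -0.4137, 0.2445]
tcp_rot: [[0.291, -0.957, -0.0], [-0.957, -0.291, 0.0], [-0.0, 0.0, -1.0]]
contact_force: [0.7, 0.0, 0.4]
width: 0.0883
```

>>> arm_command:
  increments: [-2.66,-3.83,-0.12,0,0,0,100,-2.66,-3.83,-0.12,0,0,0,100,-2.66,-3.83,-0.12,0,0,0,100,-2.66,-3.83,-0.12,0,0,0,100,-2.66,-3.83,-0.12,0,0,0,100]

```text
time_s: 1.35
eef_pos: [0.4714, -0.2309, 0.2505]
tcp_rot: [[0.291, -0.957, -0.001], [-0.957, -0.291, 0.0], [-0.0, 0.0, -1.0]]
contact_force: [0.2, 0.4, -0.3]
width: 0.0878
```

>>> arm_command:
  increments: [0,0,0,0,0,-0.18,100,0,0,0,0,0,-0.18,100,0,0,0,0,0,-0.18,100,0,0,0,0,0,-0.18,100,0,0,0,0,0,-0.18,100]

```text
time_s: 1.98
eef_pos: [0.4705, -0.2322, 0.2504]
tcp_rot: [[0.932, -0.362, -0.001], [-0.362, -0.932, 0.0], [-0.001, 0.0, -1.0]]
contact_force: [0.7, 1.5, 0.4]
width: 0.0882
```

```bash
python3 - <<'E'
from h import *
to((.47,-.232,.25),90); print(np.round(manip.read_state()['joint_pos'],3))
E
```

```text
pos [ 0.4705 -0.2322  0.2504] tool shift cm [-0.05 -0.    0.04] tilt [-0.0008  0.0002]
yaw -21.2 F [0.74 1.51 0.42] w 0.0882 t 1.975
rz -1.9408
[ 0.638  0.565 -0.427  1.845  0.314  0.8   -0.322]
```

>>> arm_command:
  increments: [0,0,0,0,0,-0.186,100,0,0,0,0,0,-0.186,100,0,0,0,0,0,-0.186,100,0,0,0,0,0,-0.186,100,0,0,0,0,0,-0.186,100]

```text
time_s: 2.6
eef_pos: [0.4704, -0.2323, 0.2504]
tcp_rot: [[0.847, 0.531, -0.001], [0.531, -0.847, 0.0], [-0.001, -0.001, -1.0]]
contact_force: [0.1, 0.4, 0.6]
width: 0.0885
```

>>> arm_command:
  increments: [0,0,0,0,0,-0.186,100,0,0,0,0,0,-0.186,100,0,0,0,0,0,-0.186,100,0,0,0,0,0,-0.186,100,0,0,0,0,0,-0.186,100]

```text
time_s: 3.22
eef_pos: [0.4704, -0.2324, 0.2504]
tcp_rot: [[0.081, 0.997, -0.001], [0.997, -0.081, 0.0], [-0.0, -0.001, -1.0]]
contact_force: [-0.7, -0.1, 1.6]
width: 0.0879
```

```bash
python3 - <<'E'
from h import *
to((.47,-.232,.25),90); print(np.round(manip.read_state()['joint_pos'],3))
a,c=grab('wrist','w1.png'); print(repr(c)); 
for p in [(.411,-.221,.065),(.584,-.242,.065)]: print(proj(c,p))
E
```

```text
pos [ 0.4704 -0.2324  0.2504] tool shift cm [ 0.04 -0.04  0.04] tilt [-0.0008  0.    ]
yaw 85.36 F [-0.71 -0.05  1.59] w 0.0879 t 3.225
rz -0.081
[ 0.929  0.691 -0.956  1.83   0.675  0.986  1.173]
{'fov_y': 66.76038383641992, 'cx': 278.08992036372973, 'cy': 207.90955978940528, 'k1': -0.061112916513895194, 'world_from_camera': array([[ 8.13941097e-02,  9.53791158e-01,  2.89235936e-01,
         3.94542436e-01],
       [ 9.96681961e-01, -7.79676042e-02, -2.33692585e-02,
        -2.27148115e-01],
       [ 2.61640857e-04,  2.90178360e-01, -9.56972545e-01,
         3.97167172e-01],
       [ 0.00000000e+00,  0.00000000e+00,  0.00000000e+00,
         1.00000000e+00]])}
[285.35552715 128.00157703]
[278.5423529 280.7065434]
```

View pics/w1.png

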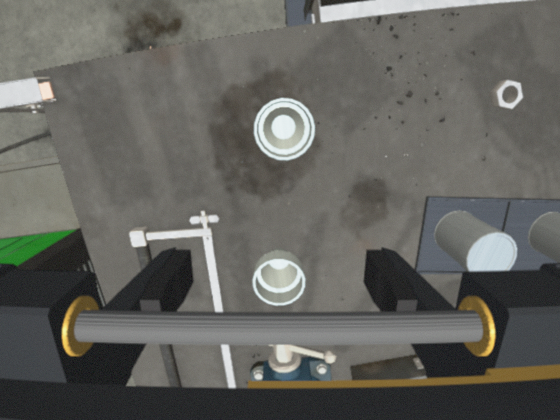

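The wrist view, with image down being world +x, shows the near cup rim at about (284,129) and the far cup rim at about (279,279). Both are close to where I predicted. The jaws straddle the far cup with clearance to the saw.

```bash
cat >> h.py <<'E'
def rim(im,c,box,z,thr=150):
    x0,y0,x1,y1=box; g=cv2.cvtColor(im,cv2.COLOR_BGR2GRAY); m=np.zeros_like(g); m[y0:y1,x0:x1]=(g[y0:y1,x0:x1]>thr)*255
    k=np.vstack([q for q in cv2.findContours(m,0,1)[0] if cv2.contourArea(q)>20]); h=cv2.convexHull(k)
    P=np.array([onz(c,*p[0],z)[:2] for p in h],np.float32); ce,r=cv2.minEnclosingCircle(P)
    A=np.c_[2*P,np.ones(len(P))]; s=np.linalg.lstsq(A,(P**2).sum(1),rcond=None)[0]
    rf=np.sqrt(s[2]+s[0]**2+s[1]**2); print('enclosing',np.round(ce,4),round(r,4),'lsq',np.round(s[:2],4),round(rf,4),'res',round(np.abs(np.hypot(*(P-s[:2]).T)-rf).max(),4)); return s[:2]
E
python3 - <<'E'
from h import *
a=np.load('pics/w1.png.npy'); c=viewer.get_calibration('wrist')
for t in(130,150,170):
  rim(a,c,(248,92,322,165),.065,t); rim(a,c,(245,240,312,310),.065,t)
to((.583,-.243,.10),90)
E
```

```text
enclosing [ 0.4121 -0.2231] 0.0317 lsq [ 0.4121 -0.223 ] 0.0314 res 0.0003
enclosing [ 0.5809 -0.2418] 0.0368 lsq [ 0.5817 -0.2416] 0.0343 res 0.0044
enclosing [ 0.4121 -0.223 ] 0.0314 lsq [ 0.4121 -0.223 ] 0.0311 res 0.0002
enclosing [ 0.5836 -0.2427] 0.034 lsq [ 0.5847 -0.242 ] 0.032 res 0.003
enclosing [ 0.4121 -0.223 ] 0.0311 lsq [ 0.4121 -0.2231] 0.0309 res 0.0002
enclosing [ 0.5859 -0.242 ] 0.0314 lsq [ 0.5858 -0.2417] 0.0311 res 0.0004
pos [ 0.4703 -0.2326  0.2501] tool shift cm [-0.19 11.33 15.  ] tilt [-0.001   0.0004]
yaw 85.66 F [ 0.52 -0.35  0.47] w 0.0883 t 3.275
rz -0.0758
```

>>> arm_command:
  increments: [-0.02,3.85,1,0,0,0,100,-0.02,3.85,1,0,0,0,100,-0.02,3.86,1,0,0,0,100,0,0,4.5,0,0,0,100,0,0,4.5,0,0,0,100]
  force: 12

```text
time_s: 3.9
eef_pos: [0.5863, -0.2429, 0.1293]
tcp_rot: [[0.09, 0.996, 0.0], [0.996, -0.09, -0.0], [-0.0, 0.0, -1.0]]
contact_force: [0.2, -0.5, 0.1]
width: 0.0883
```

```bash
python3 - <<'E'
from h import *
to((.5857,-.242,.036))
E
```

```text
pos [ 0.5863 -0.2429  0.1293] tool shift cm [ 0.09 -0.07  9.33] tilt [ 0.0004 -0.0004]
yaw 84.86 F [ 0.23 -0.55  0.06] w 0.0883 t 3.9
```

>>> arm_command:
  increments: [0.09,-0.07,4.7,0,0,0,100,0,0,4.63,0,0,0,100,0,0,0,0,0,0,50,0,0,0,0,0,0,50,0,0,0,0,0,0,50]

```text
time_s: 4.53
eef_pos: [0.5869, -0.242, 0.0398]
tcp_rot: [[0.087, 0.996, 0.004], [0.996, -0.087, -0.001], [-0.0, 0.004, -1.0]]
contact_force: [0.4, 0.5, 0.3]
width: 0.0619
```

>>> arm_command:
  increments: [0,0,0,0,0,0,50,0,0,-3,0,0,0,50,0,0,-4,0,0,0,50,0,0,-3,0,0,0,50,0,0,0,0,0,0,50]

```text
time_s: 5.15
eef_pos: [0.5869, -0.2422, 0.1403]
tcp_rot: [[0.087, 0.996, 0.005], [0.996, -0.087, -0.002], [-0.001, 0.005, -1.0]]
contact_force: [1.0, 0.7, -2.1]
width: 0.0623
```

```bash
python3 - <<'E'
from h import *
to((.4121,-.223,.136)); a,c=grab('wrist','w2.png'); S=manip.read_state()
p=S['eef_pos'];print(proj(c,[p[0],p[1],p[2]+.029]))
E
```

```text
pos [ 0.5869 -0.2422  0.1403] tool shift cm [  0.39 -17.58   0.34] tilt [ 0.005  -0.0016]
yaw 85.0 F [ 1.04  0.7  -2.09] w 0.0623 t 5.15
[279.57384608 293.84502014]
```

View pics/w2.png

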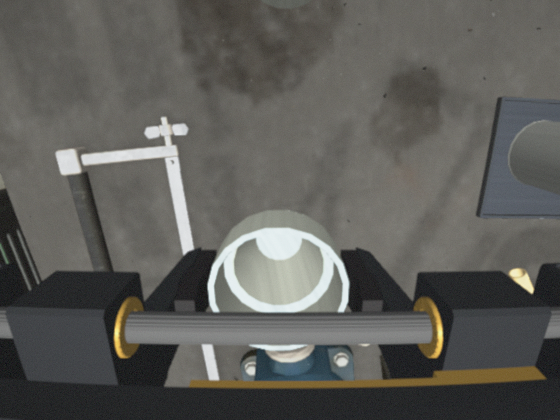

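The cup is held between the pads. Its bright rim runs from about (208,287) to (349,287), with its near edge at row ~228. I'll fit the visible arc to get the cup's offset in the grip.

```bash
python3 - <<'E'
from h import *
a=np.load('pics/w2.png.npy'); c=viewer.get_calibration('wrist'); S=manip.read_state()
g=cv2.cvtColor(a,cv2.COLOR_BGR2GRAY)
print(g[205:262:2,250], g[205:262:2,300]); print(g[280,198:232:2],g[280,325:360:2])
z=S['eef_pos'][2]+.0252
m=np.zeros_like(g); m[205:300,200:356]=(g[205:300,200:356]>215)*255
m=cv2.morphologyEx(m,2,np.ones((2,2),np.uint8))
# outer arc: for each angle farthest bright pixel
ys,xs=np.nonzero(m); P=np.array([onz(c,x,y,z)[:2] for x,y in zip(xs,ys)])
h=cv2.convexHull(P.astype(np.float32))[:,0]
h=h[h[:,0]<S['eef_pos'][0]+.0]
A=np.c_[2*h,np.ones(len(h))]; s=np.linalg.lstsq(A,(h**2).sum(1),rcond=None)[0]
r=np.sqrt(s[2]+s[0]**2+s[1]**2);print('c',s[:2],'r',r,'minus tcp',s[:2]-S['eef_pos'][:2],len(h), np.round(np.hypot(*(h-s[:2]).T)-r,4))
E
```

```text
[112 108 107 108 105 118 140 144 144 141 143 141 144 149 219 234 234 188
 120 124 132 136 141 142 145 149 154 155 155] [100 103  99  99 112 136 136 139 140 140 138 140 139 213 235 234 232 230
 228 221 205 185 173 174 176 177 180 183 182]
[ 31  33  26  34  29 144 239 236 229 109 103 103 103 108 167 236 236] [230 232 230 146 121 121 115 111 158 235 234 229  81  39  35  32  31  37]
c [ 0.58569155 -0.24294183] r 0.030581635758320867 minus tcp [ 0.0001091  -0.00062853] 38 [ 0.0001  0.0001  0.0001 -0.0001  0.      0.0001 -0.0002 -0.      0.0002
 -0.0001 -0.      0.0002 -0.     -0.0001 -0.0001 -0.0001 -0.0001 -0.0001
 -0.0001  0.0001 -0.     -0.0001 -0.0001 -0.0001 -0.      0.0001  0.0001
  0.0001  0.      0.0002  0.0002  0.0002 -0.0001  0.0001  0.0001  0.
 -0.0001 -0.0002]
```

>>> arm_command:
  increments: [0.09,-3.5,0,0,0,0,50,0.09,-3.5,0,0,0,0,50,0.09,-3.5,0,0,0,0,50,0.1,-3.5,0,0,0,0,50,0.1,-3.46,0,0,0,0,50]

```text
time_s: 5.82
eef_pos: [0.4095, -0.2219, 0.1363]
tcp_rot: [[0.087, 0.996, -0.002], [0.996, -0.087, 0.001], [0.001, -0.003, -1.0]]
contact_force: [-0.8, -0.2, -0.9]
width: 0.0622
```

>>> arm_command:
  increments: [0,0,0,0,0,0,50,0,0,0,0,0,0,50,0,0,0,0,0,0,50,0,0,0,0,0,0,50,0,0,0,0,0,0,50]

```text
time_s: 6.45
eef_pos: [0.4122, -0.222, 0.1373]
tcp_rot: [[0.087, 0.996, 0.0], [0.996, -0.087, 0.0], [0.0, 0.0, -1.0]]
contact_force: [-0.9, -0.8, -0.7]
width: 0.062
```

```bash
cat >> h.py <<'E'
def held(a,c,z,box=(195,190,362,300),thr=215):
    S=manip.read_state(); g=cv2.cvtColor(a,cv2.COLOR_BGR2GRAY); x0,y0,x1,y1=box
    m=np.zeros_like(g); m[y0:y1,x0:x1]=(g[y0:y1,x0:x1]>thr)*255
    m=cv2.morphologyEx(m,2,np.ones((2,2),np.uint8)); ys,xs=np.nonzero(m)
    P=np.array([onz(c,x,y,z)[:2] for x,y in zip(xs,ys)]); h=cv2.convexHull(P.astype(np.float32))[:,0]; h=h[h[:,0]<S['eef_pos'][0]]
    s=np.linalg.lstsq(np.c_[2*h,np.ones(len(h))],(h**2).sum(1),rcond=None)[0]; r=np.sqrt(s[2]+s[0]**2+s[1]**2)
    print('held c',np.round(s[:2],4),'r',round(r,4),'res',np.abs(np.hypot(*(h-s[:2]).T)-r).max())
E
python3 - <<'E'
from h import *
for i in range(2): to((.4121,-.223,.065)); a,c=grab('wrist','w3.png'); held(a,c,manip.read_state()['eef_pos'][2]+.0252)
E
```

```text
pos [ 0.4122 -0.222   0.1373] tool shift cm [-0.1   0.    7.23] tilt [0.0003 0.0001]
yaw 85.03 F [-0.9  -0.83 -0.7 ] w 0.062 t 6.45
held c [ 0.3962 -0.2221] r 0.0306 res 0.0032628582424618843
pos [ 0.412  -0.222   0.1374] tool shift cm [-0.1   0.01  7.24] tilt [0.0002 0.    ]
yaw 85.03 F [ 0.31  0.36 -1.14] w 0.0623 t 6.5
held c [ 0.3959 -0.2222] r 0.0306 res 0.0033534706915494504
```

View pics/w3.png

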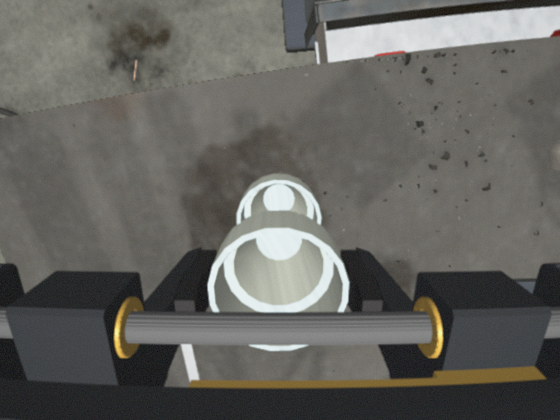

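The held cup now sits over the near cup, whose rim shows behind it as an arc at rows 178–215 and columns 237–322. I'll fit both arcs from this same view.

```bash
python3 - <<'E'
from h import *
a=np.load('pics/w3.png.npy'); c=viewer.get_calibration('wrist'); to((.4121,-.223,.065))
held(a,c,manip.read_state()['eef_pos'][2]+.0252,(205,225,352,300))
held(a,c,manip.read_state()['eef_pos'][2]+.0252,(205,240,352,300))
rim(a,c,(230,170,330,207),.065,215); rim(a,c,(230,170,330,212),.065,200)
E
```

```text
pos [ 0.412  -0.222   0.1374] tool shift cm [-0.1   0.02  7.24] tilt [0.0002 0.    ]
yaw 85.03 F [-0.02  0.75 -1.16] w 0.0625 t 6.55
held c [ 0.4121 -0.2227] r 0.0306 res 0.0002168027753637891
held c [ 0.4181 -0.2229] r 0.0329 res 0.002810749326991435
enclosing [ 0.4002 -0.2217] 0.0277 lsq [ 0.4118 -0.2227] 0.03 res 0.0004
enclosing [ 0.4044 -0.222 ] 0.0293 lsq [ 0.4118 -0.2227] 0.0302 res 0.0002
```

The two centres agree within 0.5 mm, so I'll lower the cup.

>>> arm_command:
  increments: [0,0,2.4,0,0,0,50,0,0,2.4,0,0,0,50,0,0,1.5,0,0,0,50,0,0,0.8,0,0,0,50,0,0,0,0,0,0,50]

```text
time_s: 7.18
eef_pos: [0.412, -0.222, 0.0664]
tcp_rot: [[0.086, 0.996, 0.0], [0.996, -0.086, 0.0], [0.0, 0.0, -1.0]]
contact_force: [-0.0, 1.4, -1.1]
width: 0.0622
```

```bash
python3 - <<'E'
from h import *
to((.4121,-.223,.065))
E
```

```text
pos [ 0.412  -0.222   0.0664] tool shift cm [-0.1   0.01  0.14] tilt [0.0002 0.0001]
yaw 85.05 F [-0.02  1.4  -1.08] w 0.0622 t 7.175
```

>>> arm_command:
  increments: [0,0,0.2,0,0,0,50,0,0,0,0,0,0,50,0,0,0,0,0,0,85,0,0,0,0,0,0,100,0,0,0,0,0,0,100]

```text
time_s: 7.8
eef_pos: [0.4118, -0.2222, 0.0644]
tcp_rot: [[0.087, 0.996, 0.0], [0.996, -0.087, -0.0], [-0.0, 0.0, -1.0]]
contact_force: [0.3, 0.2, 0.2]
width: 0.0877
```

>>> arm_command:
  increments: [0,0,-1.5,0,0,0,100,0,0,-4,0,0,0,100,0,0,-5,0,0,0,100,0,0,-5,0,0,0,100,0,0,-4,0,0,0,100]

```text
time_s: 8.43
eef_pos: [0.4117, -0.2219, 0.2613]
tcp_rot: [[0.086, 0.996, 0.001], [0.996, -0.086, -0.0], [-0.0, 0.001, -1.0]]
contact_force: [-0.1, -1.2, -0.8]
width: 0.0883
```

```bash
python3 - <<'E'
from h import *
to((.5,-.0,.26)); a,c=grab('wrist','w4.png'); b,cs=grab('scene','s4.png')
t,ct=grab('top','t4.png')
cv2.imwrite('pics/c4.png',np.hstack([a[:,100:460][:400],cv2.resize(b[260:400,200:340],(400,400))]))
for z in (.09,): print(proj(c,(.412,-.223,z)))
E
```

```text
pos [ 0.4117 -0.2219  0.2613] tool shift cm [22.87  6.88  0.13] tilt [ 0.0007 -0.0003]
yaw 85.05 F [-0.13 -1.23 -0.76] w 0.0883 t 8.425
[277.98778668 188.93178762]
```

View pics/c4.png

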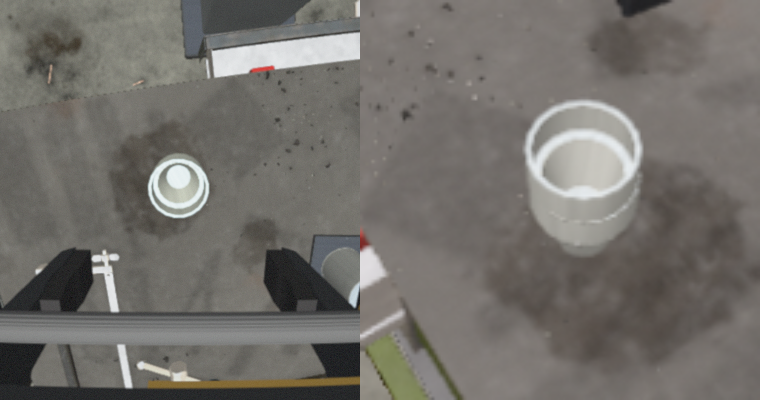

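The cups look nested: the scene crop shows the seam between the two straight bands, and the wrist view shows one concentric rim. I'll check the rim numerically and move on to the left tin.

```bash
python3 - <<'E'
from h import *
a=np.load('pics/w4.png.npy'); c=viewer.get_calibration('wrist')
for t in (170,200): rim(a,c,(240,150,315,225),.09,t)
E
```

```text
enclosing [ 0.4128 -0.2237] 0.0314 lsq [ 0.4128 -0.2236] 0.0311 res 0.0003
enclosing [ 0.4129 -0.2237] 0.031 lsq [ 0.4128 -0.2236] 0.0306 res 0.0004
```

>>> arm_command:
  increments: [4.65,1.5,0.4,0,0,0,100,4.65,1.5,0.4,0,0,0,100,4.65,1.5,0.4,0,0,0,100,4.65,1.5,0.4,0,0,0,100,4.65,1.5,0.4,0,0,0,100]

```text
time_s: 9.2
eef_pos: [0.5061, 0.004, 0.2375]
tcp_rot: [[0.087, 0.996, -0.003], [0.996, -0.087, -0.001], [-0.001, -0.003, -1.0]]
contact_force: [0.2, -1.4, 0.2]
width: 0.0879
```

>>> arm_command:
  increments: [4.65,1.5,0.4,0,0,0,100,4.65,1.5,0.4,0,0,0,100,4.65,1.5,0.4,0,0,0,100,4.65,1.5,0.4,0,0,0,100,4.65,1.5,0.4,0,0,0,100]

```text
time_s: 9.82
eef_pos: [0.6012, 0.2289, 0.2169]
tcp_rot: [[0.086, 0.996, -0.003], [0.996, -0.086, -0.003], [-0.003, -0.002, -1.0]]
contact_force: [0.5, -0.2, 0.4]
width: 0.0879
```

>>> arm_command:
  increments: [0,0,0,0,0,0.18,100,0,0,0,0,0,0.18,100,0,0,0,0,0,0.18,100,0,0,0,0,0,0.18,100,0,0,0,0,0,0.18,100]

```text
time_s: 10.45
eef_pos: [0.6005, 0.2274, 0.2171]
tcp_rot: [[0.837, 0.547, -0.003], [0.547, -0.837, -0.003], [-0.004, 0.001, -1.0]]
contact_force: [0.3, 0.3, 0.5]
width: 0.0882
```

>>> arm_command:
  increments: [0,0,0,0,0,0.18,100,0,0,0,0,0,0.18,100,0,0,0,0,0,0.18,100,0,0,0,0,0,0,100,0,0,0,0,0,0,100]

```text
time_s: 11.08
eef_pos: [0.601, 0.2279, 0.2183]
tcp_rot: [[0.999, 0.047, -0.001], [0.047, -0.999, -0.001], [-0.002, 0.001, -1.0]]
contact_force: [0.3, 0.2, 0.2]
width: 0.0882
```

```bash
python3 - <<'E'
from h import *
to((.6013,.2286,.2),0); a,c=grab('wrist','w5.png'); print(np.round(manip.read_state()['joint_pos'],2))
for p in [(.6013,.2286,.083),(.5775,.1338,.083),(.5648,-.0013,.083)]: print(proj(c,p))
E
```

```text
pos [0.601  0.2279 0.2183] tool shift cm [ 0.04 -0.08  1.83] tilt [-0.0015 -0.0013]
yaw 2.7 F [0.32 0.17 0.19] w 0.0882 t 11.075
rz 0.0472
[-0.2   0.76 -0.45  1.52  0.38  0.95 -0.71]
[279.95069136 195.17967978]
[251.69777045 285.43645205]
[238.4582737  387.64843943]
```

View pics/w5.png

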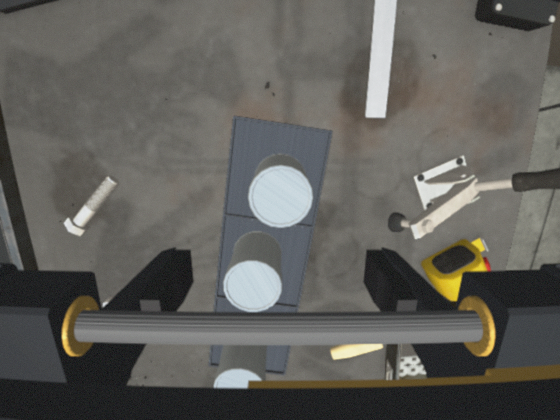

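The lids are at (280,196) and (252,285), and the third is partly hidden at about (238,385). All match the projected positions, so I'll grasp the left tin.

>>> arm_command:
  increments: [0.04,-0.08,5,0,0,0,100,0,0,5,0,0,0,100,0,0,5,0,0,0,100,0,0,3.2,0,0,0,100,0,0,0,0,0,0,100]
  force: 45

```text
time_s: 11.75
eef_pos: [0.5998, 0.2279, 0.0347]
tcp_rot: [[0.999, 0.046, -0.005], [0.046, -0.999, -0.002], [-0.005, 0.002, -1.0]]
contact_force: [0.2, -0.2, 0.1]
width: 0.0881
```

>>> arm_command:
  increments: [0,0,0,0,0,0,50,0,0,0,0,0,0,50,0,0,0,0,0,0,50,0,0,0,0,0,0,50,0,0,0,0,0,0,50]

```text
time_s: 12.38
eef_pos: [0.6028, 0.2293, 0.0388]
tcp_rot: [[0.999, 0.044, 0.002], [0.044, -0.999, 0.001], [0.002, -0.001, -1.0]]
contact_force: [-0.3, -0.1, 6.3]
width: 0.0591
```

>>> arm_command:
  increments: [0,0,-1,0,0,0,50,0,0,-2.5,0,0,0,50,0,0,-2.5,0,0,0,50,0,0,0,0,0,0,50,0,0,0,0,0,0,50]

```text
time_s: 13.0
eef_pos: [0.6008, 0.2281, 0.0961]
tcp_rot: [[0.999, 0.044, -0.002], [0.044, -0.999, -0.002], [-0.003, 0.002, -1.0]]
contact_force: [-0.8, 0.8, -7.5]
width: 0.0591
```

>>> arm_command:
  increments: [0,0,0,0,0,0,50,0,0,0,0,0,0,50,0,0,0,0,0,0,50,0,0,0,0,0,0,50,0,0,0,0,0,0,50]

```text
time_s: 13.62
eef_pos: [0.6019, 0.229, 0.0974]
tcp_rot: [[0.999, 0.044, 0.0], [0.044, -0.999, -0.0], [0.0, 0.0, -1.0]]
contact_force: [-0.9, 0.8, -6.5]
width: 0.0591
```

```bash
cat >> h.py <<'E'
def weigh():
    L=[]
    for i in range(4):
        s=manip.read_state(); L.append([s['contact_force'][2],s['tau'][1],s['tau'][3]]); viewer.read_camera('wrist')
    print('Fz,tau2,tau4',np.round(L,2).tolist(),'mean',np.round(np.mean(L,0),2))
E
python3 - <<'E'
from h import *
weigh(); to((.6013,.2286,.036))
E
```

```text
Fz,tau2,tau4 [[-6.52, -62.07, -13.05], [-7.49, -62.09, -13.06], [-6.63, -62.1, -13.06], [-6.47, -62.12, -13.06]] mean [ -6.78 -62.1  -13.06]
pos [0.6019 0.229  0.0974] tool shift cm [-0.06  0.03  6.14] tilt [ 0.0001 -0.    ]
yaw 2.52 F [-0.22  0.37 -6.65] w 0.0593 t 13.825
```

The left tin weighs about 6.8 N, or roughly 0.69 kg. The lighter tins must read under 4.8 N, so this is very likely the heaviest. I'll set it back and heft the others.

>>> arm_command:
  increments: [0,0,2.5,0,0,0,50,0,0,2,0,0,0,50,0,0,1,0,0,0,50,0,0,0.3,0,0,0,50,0,0,0,0,0,0,50]

```text
time_s: 14.45
eef_pos: [0.6023, 0.2293, 0.0398]
tcp_rot: [[0.999, 0.044, 0.001], [0.044, -0.999, 0.001], [0.001, -0.001, -1.0]]
contact_force: [0.3, 0.8, -6.4]
width: 0.0589
```

>>> arm_command:
  increments: [0,0,0,0,0,0,50,0,0,0,0,0,0,50,0,0,0,0,0,0,50,0,0,0,0,0,0,50,0,0,0,0,0,0,50]

```text
time_s: 15.08
eef_pos: [0.6019, 0.229, 0.0394]
tcp_rot: [[0.999, 0.044, -0.0], [0.044, -0.999, -0.0], [-0.0, 0.0, -1.0]]
contact_force: [0.8, -0.6, -7.0]
width: 0.0594
```

>>> arm_command:
  increments: [0,0,0.1,0,0,0,50,0,0,0.1,0,0,0,50,0,0,0,0,0,0,50,0,0,0,0,0,0,50,0,0,0,0,0,0,50]

```text
time_s: 15.7
eef_pos: [0.602, 0.229, 0.0388]
tcp_rot: [[0.999, 0.044, 0.001], [0.044, -0.999, -0.0], [0.001, 0.0, -1.0]]
contact_force: [-3.1, -2.3, 6.0]
width: 0.0593
```

>>> arm_command:
  increments: [0,0,0,0,0,0,75,0,0,0,0,0,0,100,0,0,0,0,0,0,100,0,0,-4,0,0,0,100,0,0,-4,0,0,0,100]

```text
time_s: 16.32
eef_pos: [0.6017, 0.229, 0.1179]
tcp_rot: [[0.999, 0.044, -0.001], [0.044, -0.999, -0.0], [-0.001, 0.0, -1.0]]
contact_force: [-0.0, -0.1, 0.6]
width: 0.0882
```

>>> arm_command:
  increments: [0,0,-4,0,0,0,100,-0.96,3.13,0,0,0,0,100,-0.96,3.13,0,0,0,0,100,-0.95,3.14,0,0,0,0,100,0,0,0,0,0,0,100]

```text
time_s: 16.95
eef_pos: [0.5772, 0.1301, 0.1572]
tcp_rot: [[0.999, 0.04, -0.001], [0.04, -0.999, -0.003], [-0.001, 0.003, -1.0]]
contact_force: [-0.1, 0.3, -0.0]
width: 0.0882
```

```bash
python3 - <<'E'
from h import *
to((.5775,.1338,.039),0)
a,c=grab('wrist','w6.png')
for n,p in zip('LM',[(.6013,.2286,.083),(.5775,.1338,.083)]):
  u,v=proj(c,p).astype(int); print(n,u,v); 
  if v>35: rim(a,c,(u-60,max(0,v-60),u+60,min(v+60,298)),.083,165)
E
```

```text
pos [0.5772 0.1301 0.1572] tool shift cm [ 0.06 -0.41 11.82] tilt [-0.0008 -0.003 ]
yaw 2.27 F [-0.08  0.28 -0.03] w 0.0882 t 16.95
rz 0.0396
L 322 74
enclosing [0.6008 0.2267] 0.0294 lsq [0.6007 0.2267] 0.0291 res 0.0002
M 280 212
enclosing [0.5779 0.1325] 0.0294 lsq [0.5778 0.1325] 0.0291 res 0.0003
```

>>> arm_command:
  increments: [0,0,4,0,0,0,100,0,0,4,0,0,0,100,0,0,3.9,0,0,0,100,0,0,0,0,0,0,100,0,0,0,0,0,0,50]

```text
time_s: 17.62
eef_pos: [0.5782, 0.1355, 0.0395]
tcp_rot: [[0.999, 0.045, 0.002], [0.045, -0.999, 0.002], [0.002, -0.001, -1.0]]
contact_force: [-0.4, -0.6, -0.4]
width: 0.0806
```

>>> arm_command:
  increments: [0,0,0,0,0,0,50,0,0,0,0,0,0,50,0,0,0,0,0,0,50,0,0,0,0,0,0,50,0,0,-1,0,0,0,50]

```text
time_s: 18.25
eef_pos: [0.5766, 0.1334, 0.0483]
tcp_rot: [[0.999, 0.044, -0.002], [0.044, -0.999, -0.001], [-0.002, 0.001, -1.0]]
contact_force: [-0.1, -0.3, -3.0]
width: 0.0593
```

>>> arm_command:
  increments: [0,0,-2.5,0,0,0,50,0,0,-2.5,0,0,0,50,0,0,0,0,0,0,50,0,0,0,0,0,0,50,0,0,0,0,0,0,50]

```text
time_s: 18.88
eef_pos: [0.5765, 0.1334, 0.0972]
tcp_rot: [[0.999, 0.044, -0.002], [0.044, -0.999, -0.001], [-0.002, 0.001, -1.0]]
contact_force: [0.7, -0.2, -3.3]
width: 0.0593
```

```bash
python3 - <<'E'
from h import *
weigh(); to((.5775,.1338,.039))
E
```

```text
Fz,tau2,tau4 [[-3.34, -55.86, -10.43], [-2.75, -55.69, -10.39], [-3.5, -55.57, -10.37], [-2.7, -55.49, -10.36]] mean [ -3.07 -55.65 -10.39]
pos [0.577  0.1337 0.0978] tool shift cm [ 0.06 -0.01  5.88] tilt [-0.001  -0.0004]
yaw 2.53 F [-0.26 -0.35 -3.12] w 0.0592 t 19.075
```

>>> arm_command:
  increments: [0.2,1.0,1.5,0,0,0,50,0,0,2,0,0,0,50,0,0,1.5,0,0,0,50,0,0,0.7,0,0,0,50,0,0,0.2,0,0,0,50]

```text
time_s: 19.7
eef_pos: [0.579, 0.1234, 0.0396]
tcp_rot: [[0.999, 0.044, -0.001], [0.044, -0.999, -0.002], [-0.002, 0.002, -1.0]]
contact_force: [-6.6, -2.1, 14.2]
width: 0.0594
```

>>> arm_command:
  increments: [0,0,0.1,0,0,0,50,0,0,0.05,0,0,0,50,0,0,0,0,0,0,50,0,0,0,0,0,0,50,0,0,0,0,0,0,50]

```text
time_s: 20.32
eef_pos: [0.579, 0.1234, 0.0396]
tcp_rot: [[0.999, 0.044, -0.001], [0.044, -0.999, -0.002], [-0.001, 0.002, -1.0]]
contact_force: [-5.2, -2.6, 13.9]
width: 0.0594
```

>>> arm_command:
  increments: [0,0,-0.1,0,0,0,75,0,0,0,0,0,0,100,0,0,0,0,0,0,100,0,0,-4,0,0,0,100,0,0,-4,0,0,0,100]

```text
time_s: 20.95
eef_pos: [0.5795, 0.1239, 0.1193]
tcp_rot: [[0.999, 0.044, -0.001], [0.044, -0.999, -0.0], [-0.001, 0.0, -1.0]]
contact_force: [0.5, 0.1, 1.2]
width: 0.0881
```

>>> arm_command:
  increments: [0,0,-4,0,0,0,100,-0.65,4.1,0,0,0,0,100,-0.65,4.1,0,0,0,0,100,-0.65,4.2,0,0,0,0,100,0,0,0,0,0,0,100]

```text
time_s: 21.58
eef_pos: [0.5651, -0.006, 0.1584]
tcp_rot: [[0.999, 0.037, -0.001], [0.037, -0.999, -0.004], [-0.002, 0.004, -1.0]]
contact_force: [-0.8, 0.2, 0.1]
width: 0.0882
```

```bash
python3 - <<'E'
from h import *
to((.5648,-.0013,.039),0)
a,c=grab('wrist','w7.png')
for n,p in zip('MR',[(.579,.1234,.083),(.5648,-.0013,.083)]):
  u,v=proj(c,p).astype(int); print(n,u,v); rim(a,c,(u-60,max(0,v-60),u+60,min(v+60,298)),.083,165)
E
```

```text
pos [ 0.5651 -0.006   0.1584] tool shift cm [ 1.000e-02 -5.200e-01  1.194e+01] tilt [-0.0015 -0.0036]
yaw 2.13 F [-0.75  0.2   0.05] w 0.0882 t 21.575
rz 0.0371
M 309 22
enclosing [0.5778 0.1219] 0.0292 lsq [0.5778 0.1219] 0.029 res 0.0002
R 279 210
enclosing [ 0.5652 -0.0021] 0.0294 lsq [ 0.5653 -0.002 ] 0.0291 res 0.0002
```

View pics/w7.png

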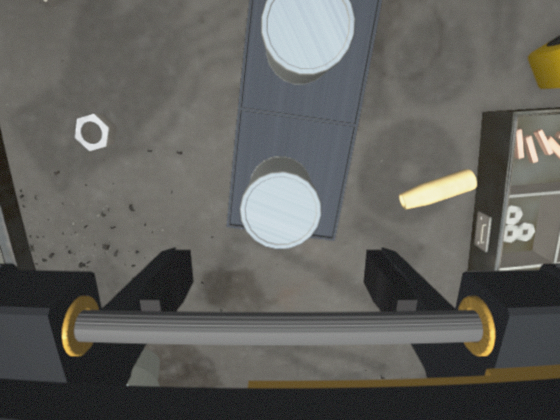

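The right lid is centred at (280,209) and M stands upright at (308,28). The nozzle at (438,190) and nut at (92,132) are well clear. I'll grasp the right tin.

>>> arm_command:
  increments: [0,0,4,0,0,0,100,0,0,4,0,0,0,100,0,0,3.8,0,0,0,100,0,0,0,0,0,0,100,0,0,0,0,0,0,50]

```text
time_s: 22.25
eef_pos: [0.5666, 0.0006, 0.042]
tcp_rot: [[0.999, 0.045, 0.002], [0.045, -0.999, 0.001], [0.002, -0.001, -1.0]]
contact_force: [-0.8, -0.8, 0.2]
width: 0.0803
```

>>> arm_command:
  increments: [0,0,0,0,0,0,50,0,0,0,0,0,0,50,0,0,0,0,0,0,50,0,0,0,0,0,0,50,0,0,-1,0,0,0,50]

```text
time_s: 22.88
eef_pos: [0.5652, -0.0011, 0.0509]
tcp_rot: [[0.999, 0.044, -0.001], [0.044, -0.999, -0.0], [-0.001, 0.0, -1.0]]
contact_force: [-0.0, 0.0, -1.8]
width: 0.0594
```

>>> arm_command:
  increments: [0,0,-2.5,0,0,0,50,0,0,-2.5,0,0,0,50,0,0,0,0,0,0,50,0,0,0,0,0,0,50,0,0,0,0,0,0,50]

```text
time_s: 23.5
eef_pos: [0.5649, -0.001, 0.0999]
tcp_rot: [[0.999, 0.044, -0.002], [0.044, -0.999, -0.0], [-0.002, 0.0, -1.0]]
contact_force: [0.4, 0.2, -1.9]
width: 0.0591
```

```bash
python3 - <<'E'
from h import *
weigh(); to((.571,.004,.039))
c=viewer.get_calibration('top'); a=np.load('pics/t4.png.npy')
hsv=cv2.cvtColor(a,cv2.COLOR_BGR2HSV); m=((hsv[...,1]>40)&(hsv[...,2]<110)&(hsv[...,0]>95)&(hsv[...,0]<130)).astype(np.uint8)*255
m[:150]=0;m[235:]=0;m[:,:135]=0;m[:,310:]=0
m=cv2.morphologyEx(m,2,np.ones((3,3)));k=max(cv2.findContours(m,0,2)[0],key=cv2.contourArea); r=cv2.minAreaRect(k)
B=np.array([onz(c,*p,.006)[:2] for p in cv2.boxPoints(r)]); print(np.round(B,3),B.mean(0),np.linalg.norm(B-np.roll(B,1,0),axis=1))
E
```

```text
Fz,tau2,tau4 [[-1.93, -53.39, -9.4], [-1.98, -53.23, -9.36], [-2.41, -53.12, -9.35], [-1.81, -53.04, -9.34]] mean [ -2.03 -53.2   -9.36]
pos [ 0.5654 -0.0008  0.1004] tool shift cm [ 0.58 -0.45  6.14] tilt [-0.001  -0.0001]
yaw 2.53 F [ 0.63  0.71 -1.83] w 0.0588 t 23.7Traceback (most recent call last):
  File "<stdin>", line 6, in <module>
ValueError: max() iterable argument is empty
```

The right tin weighs about 2.0 N and the middle about 3.1 N, so the left tin at 6.8 N is the heaviest. I'll put the right one back.

>>> arm_command:
  increments: [0.3,-0.4,1.5,0,0,0,50,0,0,2,0,0,0,50,0,0,1.6,0,0,0,50,0,0,0.7,0,0,0,50,0,0,0.15,0,0,0,50]

```text
time_s: 24.32
eef_pos: [0.5676, 0.0034, 0.042]
tcp_rot: [[0.999, 0.044, -0.002], [0.044, -0.999, -0.001], [-0.002, 0.001, -1.0]]
contact_force: [-5.5, 0.1, 16.3]
width: 0.0591
```

>>> arm_command:
  increments: [0,0,0.05,0,0,0,50,0,0,0,0,0,0,50,0,0,0,0,0,0,50,0,0,0,0,0,0,50,0,0,0,0,0,0,50]

```text
time_s: 24.95
eef_pos: [0.5675, 0.0034, 0.042]
tcp_rot: [[0.999, 0.044, -0.001], [0.044, -0.999, -0.001], [-0.001, 0.001, -1.0]]
contact_force: [-4.9, 0.4, 10.8]
width: 0.0593
```

>>> arm_command:
  increments: [0,0,-0.1,0,0,0,75,0,0,0,0,0,0,100,0,0,0,0,0,0,100,0,0,-4,0,0,0,100,0,0,-4,0,0,0,100]

```text
time_s: 25.58
eef_pos: [0.5683, 0.0033, 0.1224]
tcp_rot: [[0.999, 0.044, -0.001], [0.044, -0.999, -0.0], [-0.001, -0.0, -1.0]]
contact_force: [0.3, -0.5, -0.5]
width: 0.0881
```

>>> arm_command:
  increments: [0,0,-4,0,0,0,100,1.1,-5.6,0,0,0,0,100,1.1,-5.6,0,0,0,0,100,1.1,-5.6,0,0,0,0,100,1.1,-5.56,0,0,0,0,100]

```text
time_s: 26.2
eef_pos: [0.6029, 0.2303, 0.1618]
tcp_rot: [[0.999, 0.044, 0.0], [0.044, -0.999, -0.0], [0.0, 0.0, -1.0]]
contact_force: [1.5, -0.1, -0.3]
width: 0.088
```

>>> arm_command:
  increments: [0,0,0,0,0,0,100,0,0,0,0,0,0,100,0,0,0,0,0,0,100,0,0,0,0,0,0,100,0,0,0,0,0,0,100]

```text
time_s: 26.82
eef_pos: [0.6029, 0.2277, 0.162]
tcp_rot: [[0.999, 0.043, 0.0], [0.043, -0.999, -0.0], [0.0, 0.0, -1.0]]
contact_force: [0.1, 0.9, -0.2]
width: 0.0882
```

```bash
python3 - <<'E'
from h import *
a,c=grab('wrist','w8.png')
u,v=proj(c,(.601,.228,.083)).astype(int); p=rim(a,c,(u-60,max(0,v-60),u+60,min(v+60,298)),.083,165); to((p[0],p[1],.039))
E
```

```text
enclosing [0.6007 0.2268] 0.0293 lsq [0.6007 0.2267] 0.0291 res 0.0002
pos [0.6028 0.228  0.162 ] tool shift cm [-0.22  0.12 12.3 ] tilt [ 0.0001 -0.0001]
yaw 2.47 F [-0.08  0.52 -0.19] w 0.0881 t 26.875
```

>>> arm_command:
  increments: [-0.1,0.1,4.2,0,0,0,100,0,0,4.2,0,0,0,100,0,0,3.8,0,0,0,100,0,0,0,0,0,0,100,0,0,0,0,0,0,50]
  force: 50

```text
time_s: 27.5
eef_pos: [0.6026, 0.2282, 0.0413]
tcp_rot: [[0.999, 0.044, 0.002], [0.044, -0.999, 0.001], [0.002, -0.001, -1.0]]
contact_force: [0.3, 0.6, 0.7]
width: 0.0801
```

>>> arm_command:
  increments: [0,0,0,0,0,0,50,0,0,0,0,0,0,50,0,0,0,0,0,0,50,0,0,0,0,0,0,50,0,0,-1.5,0,0,0,50]

```text
time_s: 28.12
eef_pos: [0.6002, 0.2265, 0.0539]
tcp_rot: [[0.999, 0.044, -0.003], [0.044, -0.999, -0.002], [-0.004, 0.002, -1.0]]
contact_force: [-0.7, -0.1, -7.3]
width: 0.0587
```

>>> arm_command:
  increments: [0,0,-3.5,0,0,0,50,0,0,-4,0,0,0,50,0,0,-4,0,0,0,50,0,0,-4,0,0,0,50,0,0,-2,0,0,0,50]

```text
time_s: 28.75
eef_pos: [0.6018, 0.2276, 0.2322]
tcp_rot: [[0.999, 0.044, 0.002], [0.044, -0.999, 0.001], [0.002, -0.001, -1.0]]
contact_force: [0.7, 0.5, -7.7]
width: 0.059
```

```bash
python3 - <<'E'
from h import *
weigh(); to((.4127,-.2233,.226))
E
```

```text
Fz,tau2,tau4 [[-7.66, -59.15, -16.97], [-3.81, -50.45, -14.21], [-6.54, -59.42, -16.92], [-6.92, -60.87, -17.8]] mean [ -6.23 -57.47 -16.47]
pos [0.6009 0.2268 0.2291] tool shift cm [-20.79  44.14   0.4 ] tilt [-0.0016 -0.0014]
yaw 2.53 F [-0.57  0.56 -7.73] w 0.0589 t 28.95
```

Same weight (~6.8 N), held firmly. I'll carry it over the cups.

>>> arm_command:
  increments: [-1.4,2.9,0,0,0,0,50,-1.4,2.9,0,0,0,0,50,-1.4,2.9,0,0,0,0,50,-1.4,2.9,0,0,0,0,50,-1.4,2.9,0,0,0,0,50]

```text
time_s: 29.58
eef_pos: [0.5365, 0.0781, 0.2282]
tcp_rot: [[0.999, 0.044, -0.004], [0.044, -0.999, -0.001], [-0.004, 0.001, -1.0]]
contact_force: [-0.3, 0.1, -7.1]
width: 0.0592
```

>>> arm_command:
  increments: [-1.4,2.9,0,0,0,0,50,-1.4,2.9,0,0,0,0,50,-1.4,2.9,0,0,0,0,50,-1.4,2.9,0,0,0,0,50,-1.4,2.9,0,0,0,0,50]

```text
time_s: 30.2
eef_pos: [0.473, -0.0694, 0.2287]
tcp_rot: [[0.999, 0.044, -0.003], [0.044, -0.999, 0.0], [-0.003, -0.0, -1.0]]
contact_force: [0.6, -0.7, -7.5]
width: 0.0593
```

>>> arm_command:
  increments: [-1.4,2.9,0,0,0,0,50,-1.4,2.9,0,0,0,0,50,-1.4,2.9,0,0,0,0,50,-1.4,2.9,0,0,0,0,50,-1.1,2.8,0,0,0,0,50]

```text
time_s: 30.82
eef_pos: [0.4122, -0.2159, 0.2288]
tcp_rot: [[0.999, 0.044, -0.003], [0.044, -0.999, 0.001], [-0.003, -0.001, -1.0]]
contact_force: [0.2, 0.6, -7.9]
width: 0.059
```

>>> arm_command:
  increments: [0,0,0,0,0,0,50,0,0,0,0,0,0,50,0,0,0,0,0,0,50,0,0,0,0,0,0,50,0,0,0,0,0,0,50]

```text
time_s: 31.45
eef_pos: [0.4142, -0.2147, 0.23]
tcp_rot: [[0.999, 0.045, 0.0], [0.045, -0.999, -0.0], [0.0, 0.0, -1.0]]
contact_force: [0.7, -0.4, -6.8]
width: 0.059
```

```bash
python3 - <<'E'
from h import *
to((.4127,-.2233,.226)); a,c=grab('scene','s9.png'); b,ct=grab('top','t9.png'); w,cw=grab('wrist','w9.png')
S=manip.read_state(); print(np.round(S['qvel'],3))
cv2.imwrite('pics/c9.png',np.vstack([np.hstack([a[:300,:400],a[120:420,160:560]]),np.hstack([b[140:300,130:530]]*2)[:, :800]])[:600])
E
```

```text
pos [ 0.4142 -0.2147  0.23  ] tool shift cm [-0.19  0.85  0.4 ] tilt [ 0.0001 -0.    ]
yaw 2.58 F [ 0.74 -0.39 -6.8 ] w 0.059 t 31.45
[ 0.003  0.001  0.001  0.     0.002 -0.002  0.   ]
```

View pics/c9.png

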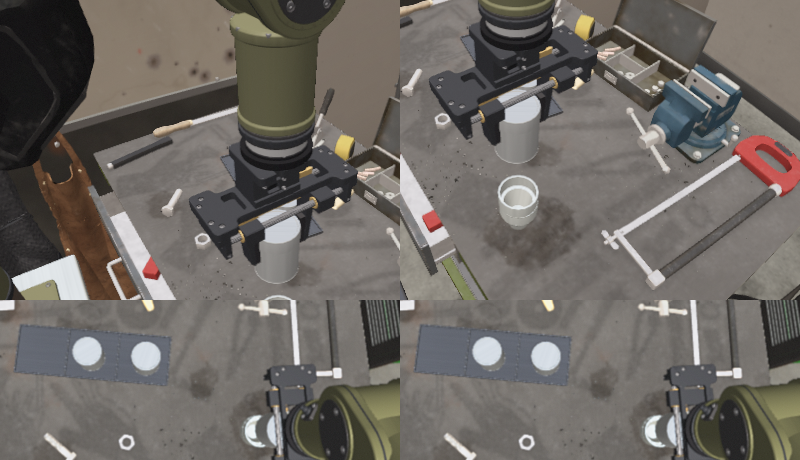

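The two light tins stand upright in the middle and right bays, with the left bay empty. The cups are still nested at about (518,200) in the right panel, and the tin is held upright above them. The bolt, nut and nozzle haven't moved. One small centring correction remains.

>>> arm_command:
  increments: [-0.1,0.4,0,0,0,0,50,-0.1,0.4,0,0,0,0,50,0,0,0,0,0,0,50,0,0,0,0,0,0,50,0,0,0,0,0,0,50]

```text
time_s: 32.22
eef_pos: [0.4124, -0.2231, 0.2299]
tcp_rot: [[0.999, 0.044, 0.0], [0.044, -0.999, 0.0], [0.0, -0.0, -1.0]]
contact_force: [0.1, -0.0, -7.6]
width: 0.0593
```

>>> arm_command:
  increments: [0,0,0,0,0,0,50,0,0,0,0,0,0,50,0,0,0,0,0,0,50,0,0,0,0,0,0,50,0,0,0,0,0,0,50]

```text
time_s: 32.85
eef_pos: [0.4124, -0.2232, 0.2299]
tcp_rot: [[0.999, 0.044, -0.0], [0.044, -0.999, -0.0], [-0.0, 0.0, -1.0]]
contact_force: [-0.3, -0.0, -6.2]
width: 0.0594
```

```bash
python3 - <<'E'
from h import *
to((.4127,-.2233,.226)); b=np.load('pics/t9.png.npy'); c=viewer.get_calibration('top')
for p in [(.578,.122,.083),(.5675,.003,.083)]:
    u,v=proj(c,p).astype(int); rim(b,c,(u-20,v-20,u+20,v+20),.083,140)
print(np.abs(manip.read_state()['qvel']).max(), manip.job_done())
E
```

```text
pos [ 0.4124 -0.2232  0.2299] tool shift cm [0.03 0.01 0.39] tilt [-0.     -0.0001]
yaw 2.52 F [-0.25 -0.01 -6.17] w 0.0594 t 32.85
enclosing [0.577  0.1226] 0.0306 lsq [0.577  0.1225] 0.0302 res 0.0005
enclosing [0.5653 0.0033] 0.0306 lsq [0.5652 0.0029] 0.0301 res 0.0006
the job is handed in; nothing more can be done
0.0018548709266285536 None
```

The job is handed in at about 33 s. I nested the far cup into the near one and hefted the tins left, middle, right. They weighed about 6.8, 3.1 and 2.0 N, so the left tin is the heaviest. It is now held upright over the nested cups, its underside about 0.19 m above the table.

- **Cups:** After release, the top rim fitted a circle of the right radius at 90 mm height, centred at (0.413, -0.224). The seam between the two bands was visible.
- **Held tin:** In the last state the TCP was within about 1 mm of the cup axis, with no measurable tilt and the arm still. The weight still showed on the wrist, at about 6 to 7.6 N of noisy force readings.
- **Other tins:** They measured upright at (0.577, 0.122) and (0.565, 0.003). Those are about 6 to 8 mm from my estimates of the middle and right bay centres, taken by eye from the tray corners.
- **Nut, bolt and nozzle:** They looked unmoved in the last pictures; I did not measure them.
- **Checks that failed or disagreed:** The automatic outline of the tray failed and was not repeated. One of the four force readings while re-lifting the heaviest tin was an outlier (-3.8 N, taken while the arm was still settling). The light tins were pressed onto the tray with 11 to 16 N before I let go.

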